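# Stand the flopped chopping boards back on their rests

## Task

Two of the three chopping boards have flopped forward in their wire stands. With the fingertips, gently push each of those two, the plain tall one and the paddle-shaped one, up and over until it leans back at rest on the back rail of its own stand, like the short one. Do not lift a board out of its groove, and leave the short board and everything else where it is.

Things in the scene. Friction and masses are not known exactly. Their poses are not given: they have to be found in the camera images.
- board_plain: loose plain rectangular wooden chopping board, 112 wide, 200 tall, 14 mm thick, 0.18 to 0.36 kg. Origin: middle of its 14 mm thick lower edge, sitting in the groove of its stand; own z runs up the board, x through its thickness to the stand's back, y along its width. Starts flopped forward, leaning 22 degrees to the stand's front (-x) on the front rail.
- board_paddle: loose wooden paddle board, 14 mm thick, 0.17 to 0.34 kg: 112 mm wide up to 135 mm, 76 mm wide to 151 mm, then a handle neck 46 mm wide to 215 mm. Origin: middle of its 14 mm thick lower edge, sitting in the groove of its stand; own z runs up the board, x through its thickness to the stand's back, y along its width. Starts flopped forward, leaning 22 degrees to the stand's front (-x) on the front rail.
- board_short: loose rectangular wooden board, only 172 tall, 112 wide, 14 mm thick. Origin: middle of its 14 mm thick lower edge, sitting in the groove of its stand; own z runs up the board, x through its thickness to the stand's back, y along its width. It already leans back 12 degrees on its back rail; leave it alone.
- board_plain_top (a point): middle of the plain board's top edge, 200 mm up its z axis, mid thickness. Pushed here towards the stand's back (about 2 N or less), above the front rail, the board pivots on its lower edge, passes upright and comes to lean 12 degrees back on the back rail.
- board_paddle_top (a point): middle of the top of the paddle board's neck, 215 mm up its z axis, mid thickness. Pushed here it pivots as the plain board does.
- board_short_top (a point): middle of the short board's top edge, 172 mm up its z axis, mid thickness
- stand_plain: steel wire stand of the plain board, fixed to the worktop. Origin: centre of its 130 x 130 x 6 mm base, z = 0; x points to its back (away from the robot, turned up to 0.3 rad). Through the origin along y: a groove 18 mm wide with 6 mm high lips for the board's lower edge. 8 mm wire rails 130 mm long along y: front rail at x -55, z 120 mm; back rail at x +40, z 152 mm.
- stand_paddle: fixed stand of the paddle board, same shape and axes as stand_plain
- stand_short: fixed stand of the short board, same shape and axes as stand_plain
- mug: bystander: white mug, 76 mm across, 85 mm tall, handle at its +y; origin centre of underside; stands in front of the stands
- spice_jar: bystander: small jar, 44 mm across, 85 mm tall; origin centre of underside; stands in front of the stands
- oil_bottle: bystander: amber bottle, 66 mm across, 190 mm tall; origin centre of underside; beside the stands, to the left
- soap_bottle: bystander: orange bottle, 60 mm across, 170 mm tall; origin centre of underside; beside the stands, to the right
- bowl: bystander: green bowl, 180 mm across, 70 mm tall; origin centre of underside; to the right
- storage_jar: bystander: glass jar with steel lid, 90 mm across, 130 mm tall; origin centre of underside; to the left
- spoon: bystander: spoon with a wooden handle, about 200 mm long and 20 mm high, lying behind the stands along y; origin at its middle

How it is judged:
At the end, for the whole second after the job is handed in: All three boards lean back at rest in their own stands: top centre over 20 mm behind the stand's centre, under 0.35 rad from upright, lower edge within 15 mm of the groove's middle, 20 mm along it and 16 mm above the worktop, turned under 0.2 rad from the stand (x of board_plain_top in the frame of stand_plain above 0.02 m and angle between each of board_plain, board_paddle, board_short's own z axis and vertical below 0.35 rad and x of board_plain in the frame of stand_plain between -0.015 and 0.015 m and y of board_plain in the frame of stand_plain between -0.02 and 0.02 m and height (world z) of each of board_plain, board_paddle, board_short below 0.016 m and angle between the y axis of board_plain and the y axis of stand_plain, either way round below 0.2 rad and linear speed of each of board_plain, board_paddle, board_short below 0.02 m/s and angular speed of each of board_plain, board_paddle, board_short below 0.1 rad/s and x of board_paddle_top in the frame of stand_paddle above 0.02 m and x of board_paddle in the frame of stand_paddle between -0.015 and 0.015 m and y of board_paddle in the frame of stand_paddle between -0.02 and 0.02 m and angle between the y axis of board_paddle and the y axis of stand_paddle, either way round below 0.2 rad and x of board_short_top in the frame of stand_short above 0.02 m and x of board_short in the frame of stand_short between -0.015 and 0.015 m and y of board_short in the frame of stand_short between -0.02 and 0.02 m and angle between the y axis of board_short and the y axis of stand_short, either way round below 0.2 rad); the robot touches nothing.
It fails at once if a flopped board is lifted (its lower edge rises more than 30 mm) (height (world z) of any of board_plain, board_paddle above 0.042 m).
It fails at once if a flopped board leaves its groove (lower edge more than 45 mm from the stand's centre) (horizontal distance between board_plain and stand_plain above 0.045 m or horizontal distance between board_paddle and stand_paddle above 0.045 m).
It fails at once if a board is flung over, not gently pushed (turning faster than 5 rad/s) (angular speed of any of board_plain, board_paddle above 5 rad/s).
It fails at once if the short board, which already leans back, is disturbed (moved more than 20 mm) (distance of any of board_short_top, board_short from where it was at the start of the episode above 0.02 m).
It fails at once if a bystander is disturbed (moved more than 25 mm) (distance of any of mug, spice_jar, oil_bottle, soap_bottle, bowl, storage_jar, spoon from where it was at the start of the episode above 0.025 m).
It also fails if it takes over 51 s, if anything falls off the work surface, if the arm or the gripper's body presses on something with over 40 N, if the wrist force passes 120 N, or if a joint passes its speed limit or range.

## Robot

A 6-joint arm with a two-finger parallel gripper is mounted at the origin on the work surface. World frame = base frame: x ahead of the robot, y to its left, z up, the work surface at z = 0. Lengths are in m, angles in rad, forces in N, time in s.
With the tool pointing down it reaches from about 0.25 to 0.775 m from the base axis. Payload 4 kg.
Tool frame: the origin (TCP) lies between the finger pads; the fingertips stand 19 mm ahead of it and the grasp point (between the pads) is the TCP (robot.tip_reach is the y of the fingertips in the tool frame, in m); y points along the fingers, x is the direction in which the jaws open and shut, and the axes are right-handed (so a half turn about y gives the same grasp; the last joint's range is limited). The gripper opens to 94 mm and grips with 3 to 60 N. Pads are 16 mm wide; open, the fingers measure 119 mm over their backs; the gripper's body (75 mm by 177 mm) begins 78 mm behind the grasp point.
Start: joints at [-1.223, 0.087, 1.371, -0, 1.684, -0.103], TCP at [0.24, -0.495, 0.225] pointing down, gripper open.
Joint ranges: [-3.1, 3.1], [-0.76, 2.03], [0.27, 2.55], [-1.08, 4.22], [0.17, 2.65], [-2.57, 2.57]. Speed limits (rad/s): [2.79, 2.79, 3.14, 3.14, 3.14, 3.14].

## Interface

Orientations are given as [roll, pitch, yaw] about the fixed x, y, z axes, in that order (R = Rz(yaw) Ry(pitch) Rx(roll)).
In Python, from bench import robot, imaging, order gives the robot as it stands.
- The arm moves only by the tool send_rows, never from a script. Its argument "moves" is text: rows parted by semicolons, each of 5 numbers parted by spaces: the gripper's target within -1 to 1 (shut at 1, half-way at 0, fully open at -1), then the shift along the tool's x, y, z in m, then the turn about the tool's y in degrees. In form: fingers tx ty tz roll; .... A call has exactly 10 rows; each row shifts and turns the commanded pose from where the row before left it, along the tool's axes as they then stand; what a row does not reach is not made up. A row lasts 1/12 s, in which the tool goes at most 41.7 mm and 7.16 degrees, less where a joint would pass 70% of its speed; a pose out of reach is approached as far as the arm can. A call with a gripper value outside its range is refused whole. The fingers move at their own pace and stop on an object; the grip force is fixed at half the most. Time passes only in rows, so rows that do not move let the fingers close, or fill a call up. It gives the time, the measured TCP pose, the force and the opening at its end, in the units of the state.
- robot.get_obs(): the state, without advancing time (a new reading comes with each control period).
- imaging.snapshot(name): name is "side" or "top"; returns a dict with "image" (384x512x3 uint8, red, green, blue), "mtx" (3x3 intrinsics, pixels), "R" (3x3) and "t" (3): a world point X has camera coordinates R X + t. Camera axes: x right, y down, z forward; pixel columns grow to the right and rows downward; lengths in m; the calibration is good to about 2 mm. A picture is of the moment at which its call begins. There is no depth.
- order.close_job(): hands the job in, once; it reports no verdict.
Trained networks look in a picture, given as the dict that the camera call returned (one of the last four; its "shot" number tells which), for a name from the list of things; names that differ only in an ending like _2 or _b are one class to them, and where a whole thing is asked for, a point or a joint stands for the part that bears it (a point fixed in the world has none). Each returns a list of dicts, best first, with "conf" (0 to 1); they miss things now and then, are a little off and sometimes report something else, mostly with a low value. They report only what shows in the picture. A call takes as long as a camera call.
- imaging.recognise(picture, target): "centre" ([column, row] in pixels, amid what is visible of it).
- imaging.landmark_of(picture, target): "centre" ([column, row] in pixels: a listed point, or the origin of a listed thing).
The state is a dict: "time": time; "joint_positions": joint angles; "qvel": joint speeds; "joint_torque": joint torques, N m; "tool_pos": TCP position; "ee_rot": TCP orientation; "wrist_force": force on the tool from outside, world axes, zero at the start; "wrist_torque": the same for the moment, N m; "width": finger opening in m.
Only numpy, scipy, OpenCV 4.12 (cv2) and the standard library are available. Lean on these libraries where they do the work, as an engineer would, in place of code of your own. Each camera call takes 0.05 s, during which the arm holds its last target.

## Working session

There is one attempt and no reset: what is moved stays moved. The work goes in short steps, Python scripts to look and compute and a tool call to move; the robot and the scene stay as the last step left them, time stands still between calls to the robot, and variables do not carry over. Pictures are saved under pics/ and viewed, and the job is handed in when it is done.

Besides the shell and the picture viewer there is one more tool, called as name(argument=value, ...), one argument or row to a line, values as JSON. send_rows: Moves the arm, as the interface text tells. Its arguments: {"type":"object","properties":{"moves":{"type":"string"}},"required":["moves"]}

```bash
mkdir -p pics
cat > h.py <<'E'
from bench import robot, imaging, order
import numpy as np, cv2
def shot(n,f):
    p=imaging.snapshot(n); cv2.imwrite('pics/'+f,cv2.cvtColor(p['image'],cv2.COLOR_RGB2BGR)); return p
def P(p): return p['mtx']@np.c_[p['R'],p['t']]
def proj(p,X):
    u=P(p)@np.r_[X,1]; return u[:2]/u[2]
def tri(a,ua,b,ub):
    X=cv2.triangulatePoints(P(a),P(b),np.array(ua,float).reshape(2,1),np.array(ub,float).reshape(2,1))[:,0]; return X[:3]/X[3]
def atz(p,u,z):
    d=p['R'].T@np.linalg.inv(p['mtx'])@np.r_[u,1]; c=-p['R'].T@p['t']; return c+d*(z-c[2])/d[2]
E
python3 - <<'E'
from h import *
a=shot('side','s0.png');b=shot('top','t0.png')
for n in 'stand_plain stand_paddle stand_short board_plain board_paddle board_short board_plain_top board_paddle_top board_short_top mug spice_jar oil_bottle soap_bottle'.split():
    x=imaging.landmark_of(a,n);y=imaging.landmark_of(b,n)
    f=lambda l:[(np.round(d['centre'],1).tolist(),round(d['conf'],2)) for d in l[:3]]
    print(n,f(x),f(y), np.round(tri(a,x[0]['centre'],b,y[0]['centre']),3) if x and y else '')
print(robot.get_obs())
for p in(a,b): print(-p['R'].T@p['t'],p['R'][2])
E
```

```text
stand_plain [([213.4, 251.0], 0.59)] [([190.3, 178.8], 0.59), ([254.8, 191.4], 0.56)] [ 0.611  0.189 -0.024]
stand_paddle [([282.2, 191.9], 0.76)] [([296.3, 204.4], 0.91)] [ 0.536 -0.157  0.011]
stand_short [([255.0, 210.3], 0.65)] [([254.3, 194.4], 0.76), ([398.0, 216.8], 0.21)] [ 0.568 -0.02   0.016]
board_plain [([211.1, 245.9], 0.72), ([285.3, 190.9], 0.25)] [([189.4, 182.5], 0.6)] [0.606 0.192 0.011]
board_paddle [([284.4, 191.3], 0.84)] [([297.9, 202.7], 0.8), ([104.8, 223.3], 0.21)] [ 0.536 -0.166  0.006]
board_short [([255.5, 211.4], 0.78)] [([254.9, 193.8], 0.97)] [ 0.569 -0.023  0.007]
board_plain_top [([226.8, 220.9], 0.77)] [([175.4, 204.1], 0.58)] [0.529 0.197 0.211]
board_paddle_top [([306.8, 161.3], 0.65)] [([309.3, 228.0], 0.77)] [ 0.462 -0.172  0.203]
board_short_top [([247.1, 172.7], 0.59)] [([251.2, 173.2], 0.94)] [ 0.609 -0.015  0.194]
mug [([282.3, 260.9], 0.8), ([226.1, 220.3], 0.56)] [([212.7, 249.6], 0.88)] [0.38  0.109 0.01 ]
spice_jar [([307.8, 216.6], 0.64), ([188.4, 335.1], 0.4)] [([286.1, 244.1], 0.67)] [ 0.405 -0.126 -0.013]
oil_bottle [([156.1, 277.5], 
[... 322 characters left out ...]
105748e-01]), 'qvel': array([ 0.00027683,  0.00160746, -0.00057375, -0.00066189, -0.00091262,
        0.00046514]), 'joint_torque': array([-2.04972675e-04, -3.40032399e+01, -3.02591515e+01,  7.18342583e-02,
        2.37805193e-02, -5.14260464e-06]), 'tool_pos': array([ 0.23962193, -0.49507306,  0.22450866]), 'ee_rot': array([-1.57084355e+00, -7.46895906e-05, -1.11998345e+00]), 'wrist_force': array([-0.31091898,  0.16160485, -0.11448129]), 'wrist_torque': array([-0.0316037 ,  0.01976214, -0.02640529]), 'width': 0.09385797226482652}
[-0.014578    0.88994213  1.33444379] [ 0.36513383 -0.56447009 -0.74030453]
[ 0.4940571  -0.01467595  1.28305666] [ 8.38038278e-02 -4.83025220e-04 -9.96482155e-01]
```

Run:
```python
import cv2
a=cv2.imread('pics/s0.png');b=cv2.imread('pics/t0.png')
cv2.imwrite('pics/s0c.png',cv2.resize(a[100:360,120:370],None,fx=2.3,fy=2.3,interpolation=cv2.INTER_CUBIC))
cv2.imwrite('pics/t0c.png',cv2.resize(b[120:300,100:380],None,fx=2.8,fy=2.8,interpolation=cv2.INTER_CUBIC))
```

```text
(no output)
```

View pics/s0c.png

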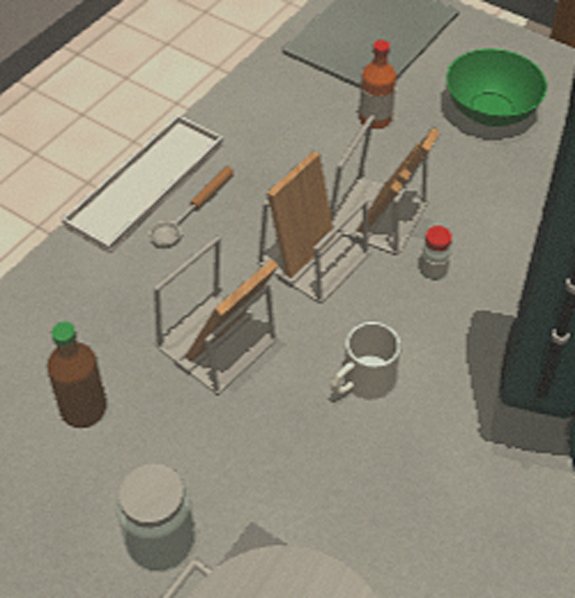

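View pics/t0c.png

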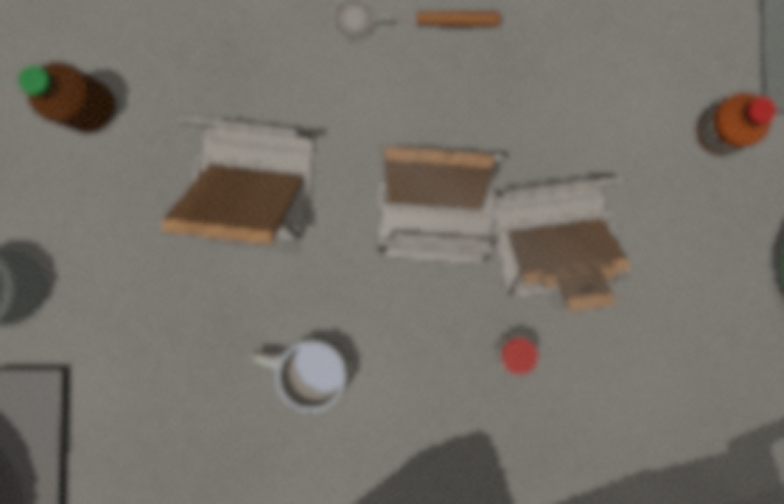

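View pics/t0.png

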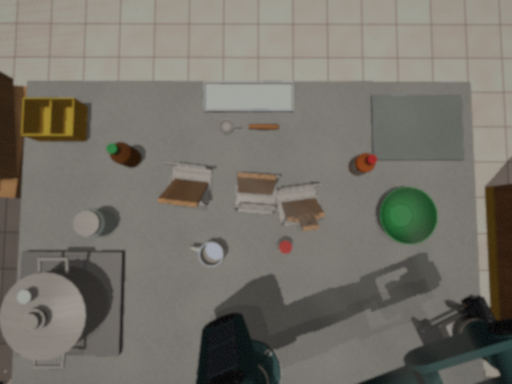

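```bash
cat > ov.py <<'E'
from h import *
def Rz(t): c,s=np.cos(t),np.sin(t); return np.array([[c,-s,0],[s,c,0],[0,0,1]])
def Ry(t): c,s=np.cos(t),np.sin(t); return np.array([[c,0,s],[0,1,0],[-s,0,c]])
OUT={'plain':[(56,0),(56,200),(-56,200),(-56,0)],'short':[(56,0),(56,172),(-56,172),(-56,0)],
'paddle':[(56,0),(56,135),(38,135),(38,151),(23,151),(23,215),(-23,215),(-23,151),(-38,151),(-38,135),(-56,135),(-56,0)]}
def lines(kind,x,y,yaw,lean,bx=0):
    T=lambda q:np.array([x,y,0])+Rz(yaw)@(np.array(q)/1000)
    L=[[T((-55,-65,120)),T((-55,65,120))],[T((40,-65,152)),T((40,65,152))],[T((-65,-65,6)),T((65,-65,6)),T((65,65,6)),T((-65,65,6)),T((-65,-65,6))]]
    for tx in(-7,7):
        L.append([T(np.array([bx,0,8])+Ry(lean)@np.array([tx,a,b])) for a,b in OUT[kind]])
    return L
def over(p,poses,f,crop,s):
    im=cv2.cvtColor(p['image'],cv2.COLOR_RGB2BGR); x0,x1,y0,y1=crop
    im=cv2.resize(im[y0:y1,x0:x1],None,fx=s,fy=s,interpolation=cv2.INTER_CUBIC)
    for q in poses:
        for i,l in enumerate(lines(*q)):
            pts=np.array([(proj(p,v)-[x0,y0]+.5)*s for v in l])
            cv2.polylines(im,[np.round(pts).astype(int)],False,[(0,255,255),(0,255,0),(255,100,0),(0,0,255),(255,0,255)][i],1)
    cv2.imwrite('pics/'+f,im)
E
python3 - <<'E'
from ov import *
a=imaging.snapshot('side');b=imaging.snapshot('top')
np.savez('cam.npz',**{k+n:p[k] for p,n in((a,'s'),(b,'t')) for k in('image','mtx','R','t')})
u=lambda x,y:np.array([x,y])/2.8+[100,120]-.5
for n,l,r in(('plain',(165,228),(270,240)),('plain rail',(188,121),(322,132)),('paddle rail',(495,190),(618,177)),('pad neck',(567,306),(612,302)),('short top',(386,151),(496,155))):
    z=.152 if 'rail' in n else .19
    L,R=atz(b,u(*l),z),atz(b,u(*r),z); d=L-R; print(n,L,R,'yaw',np.arctan2(-d[0],d[1]),np.linalg.norm(d))
E
```

```text
plain [0.53516106 0.24718408 0.19      ] [0.52344946 0.14196945 0.19      ] yaw -0.11085520264142644 0.10586444681244793
plain rail [0.64830273 0.23482582 0.152     ] [0.63712036 0.09483832 0.152     ] yaw -0.07971193947778692 0.14043341729784545
paddle rail [ 0.57695053 -0.08545946  0.152     ] [ 0.5908446  -0.21337267  0.152     ] yaw 0.10819685631522477 0.12866559733804386
pad neck [ 0.45866162 -0.15441276  0.19      ] [ 0.4627342  -0.19922846  0.19      ] yaw 0.09062520600766395 0.04500036946460497
short top [0.61322941 0.02653741 0.19      ] [ 0.60948174 -0.08417786  0.19      ] yaw -0.03383670069650655 0.11077867449266968
```

Run:
```python
from ov import *
c=np.load('cam.npz');g=lambda n:{k:c[k+n] for k in('image','mtx','R','t')}
l=np.radians
poses=[('plain',.607,.187,-.1,-l(22)),('paddle',.538,-.166,.1,-l(22)),('short',.57,-.025,-.03,l(12))]
over(g('t'),poses,'ot1.png',(150,350,150,250),4)
over(g('s'),poses,'os1.png',(170,330,140,280),4.2)
```

```text
(no output)
```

View pics/ot1.png

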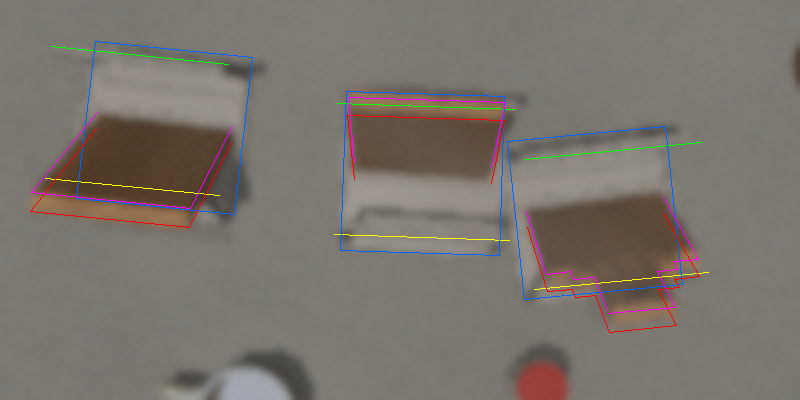

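View pics/os1.png

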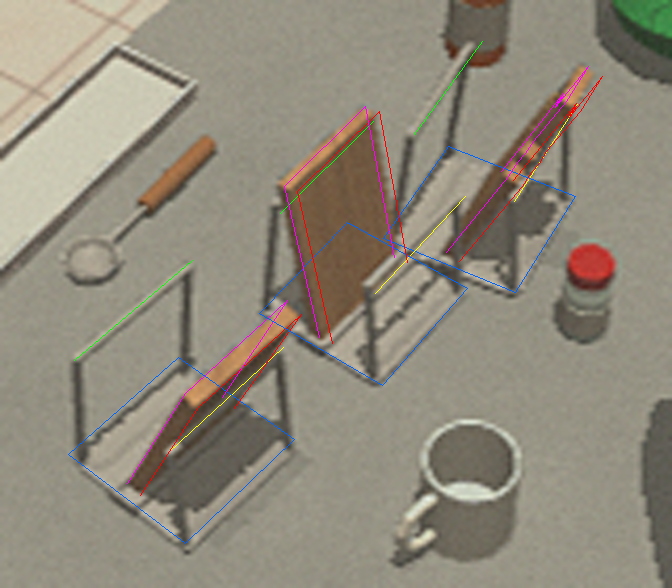

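send_rows(
  moves="1 0 0 0 6.67; 1 0 0 0 6.67; 1 0 0 0 6.66; 1 -0.02 0 0.014 0; 1 -0.02 0 0.014 0; 1 -0.02 0 0.014 0; 1 -0.02 0 0.014 0; 1 -0.02 0 0.014 0; 1 -0.02 0 0.014 0; 1 -0.02 0 0.014 0",
)

```text
time: 2.33
tool_pos: [0.3233, -0.3448, 0.2246]
ee_rot: [-1.57, -0.0, -1.469]
wrist_force: [-0.3, -0.7, -0.2]
width: 0.0308
```

send_rows(
  moves="1 -0.02 0 0.014 0; 1 -0.02 0 0.014 0; 1 -0.02 0 0.014 0; 1 -0.02 0 0.014 0; 1 -0.02 0 0.014 0; 1 -0.02 0 0.014 0; 1 -0.02 0 0.014 0; 1 -0.02 0 0.014 0; 1 0 0 0 0; 1 0 0 0 0",
)

```text
time: 3.17
tool_pos: [0.4183, -0.1747, 0.2246]
ee_rot: [-1.571, -0.001, -1.467]
wrist_force: [0.9, -0.8, 1.1]
width: 0.0005
```

Now lower to tip z ≈ 0.16 and look.

send_rows(
  moves="1 0 0.012 0 0; 1 0 0.012 0 0; 1 0 0.012 0 0; 1 0 0.010 0 0; 1 0 0 0 0; 1 0 0 0 0; 1 0 0 0 0; 1 0 0 0 0; 1 0 0 0 0; 1 0 0 0 0",
)

```text
time: 4.0
tool_pos: [0.4184, -0.1755, 0.1792]
ee_rot: [-1.57, -0.001, -1.469]
wrist_force: [0.0, 0.1, 0.2]
width: 0.0007
```

```bash
cat > look.py <<'E'
import sys
from ov import *
t=sys.argv[1]
for n,c in(('side',(150,330,120,280)),('top',(150,350,140,260))):
    p=imaging.snapshot(n); im=cv2.cvtColor(p['image'],cv2.COLOR_RGB2BGR)[c[2]:c[3],c[0]:c[1]]
    cv2.imwrite(f'pics/{n}_{t}.png',cv2.resize(im,None,fx=3.6,fy=3.6,interpolation=cv2.INTER_CUBIC))
print(robot.get_obs()['wrist_force'],robot.get_obs()['tool_pos'])
E
python3 look.py 1
```

```text
[ 0.20216733 -0.49203914  0.21487614] [ 0.41828304 -0.17537972  0.17890258]
```

View pics/side_1.png

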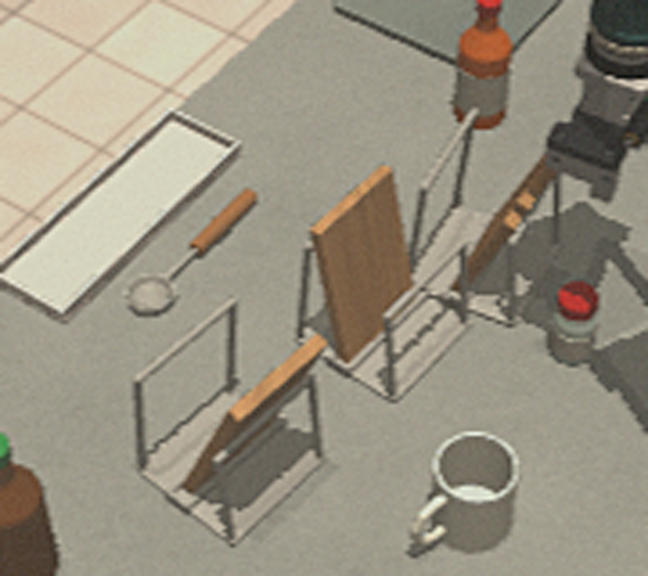

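View pics/top_1.png

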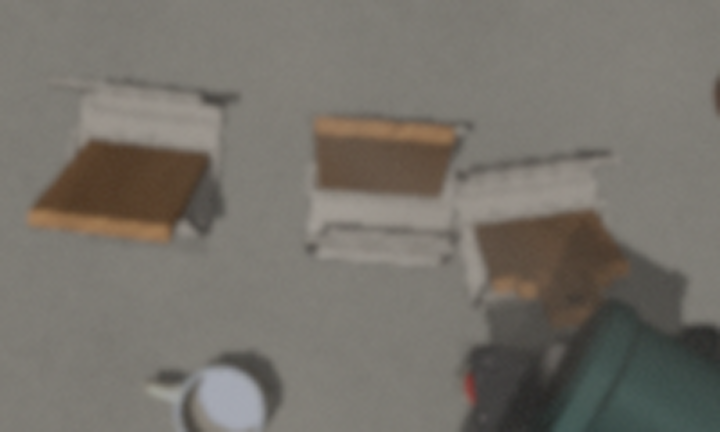

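send_rows(
  moves="1 0 0 0.006 0; 1 0 0 0.006 0; 1 0 0 0.006 0; 1 0 0 0.006 0; 1 0 0 0.006 0; 1 0 0 0.006 0; 1 0 0 0.006 0; 1 0 0 0.006 0; 1 0 0 0.006 0; 1 0 0 0.006 0",
)

```text
time: 4.93
tool_pos: [0.4784, -0.1691, 0.1784]
ee_rot: [-1.571, -0.0, -1.469]
wrist_force: [-0.0, 0.4, 1.0]
width: 0.0
```

```bash
python3 look.py 2
```

```text
[-0.34763354 -0.19816574  0.60979965] [ 0.47855435 -0.16907494  0.17830721]
```

View pics/side_2.png

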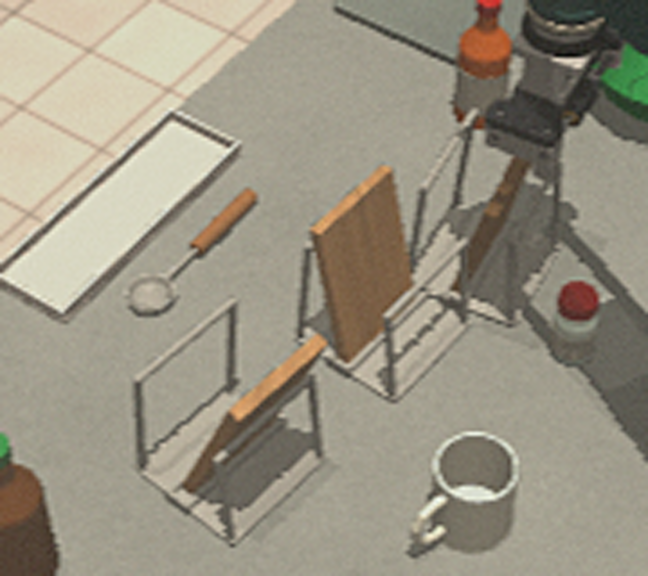

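Board is rotating up with the finger (neck at about (515,175)). Continue.

send_rows(
  moves="1 0 0 0.006 0; 1 0 0 0.006 0; 1 0 0 0.006 0; 1 0 0 0.006 0; 1 0 0 0.006 0; 1 0 0 0.005 0; 1 0 0 0.005 0; 1 0 0 0.004 0; 1 0 0 0.004 0; 1 0 0 0.004 0",
)

```text
time: 5.87
tool_pos: [0.5299, -0.1639, 0.1785]
ee_rot: [-1.571, -0.0, -1.469]
wrist_force: [-0.5, -0.8, -0.1]
width: 0.0001
```

```bash
python3 look.py 3
```

```text
[-0.20598276 -0.40631017 -0.09137092] [ 0.52996584 -0.16383133  0.17837619]
```

View pics/side_3.png

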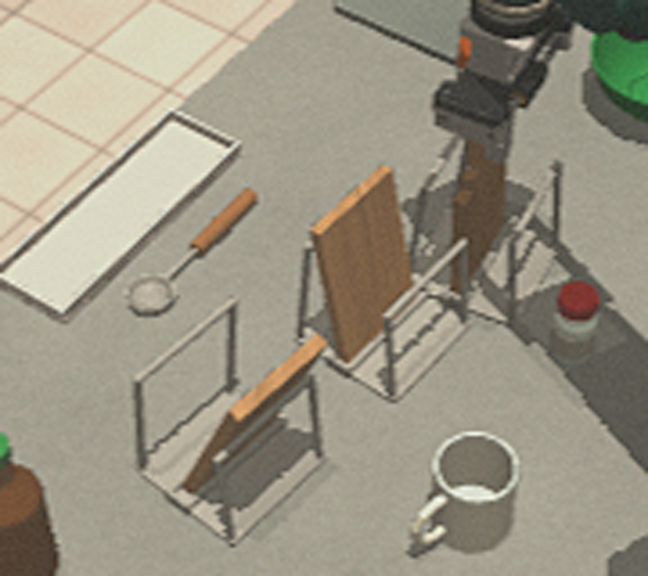

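send_rows(
  moves="1 0 0 0.003 0; 1 0 0 0.003 0; 1 0 0 0.003 0; 1 0 0 0.003 0; 1 0 0 0.003 0; 1 0 0 0.003 0; 1 0 0 0.003 0; 1 0 0 0.003 0; 1 0 0 0.001 0; 1 0 0 0 0",
)

```text
time: 6.8
tool_pos: [0.554, -0.1614, 0.1784]
ee_rot: [-1.572, 0.0, -1.469]
wrist_force: [-2.2, -0.8, 1.4]
width: 0.0004
```

```bash
python3 look.py 4
```

```text
[-1.6233459  -0.19313981  0.93691453] [ 0.55397796 -0.16141297  0.17837415]
```

View pics/side_4.png

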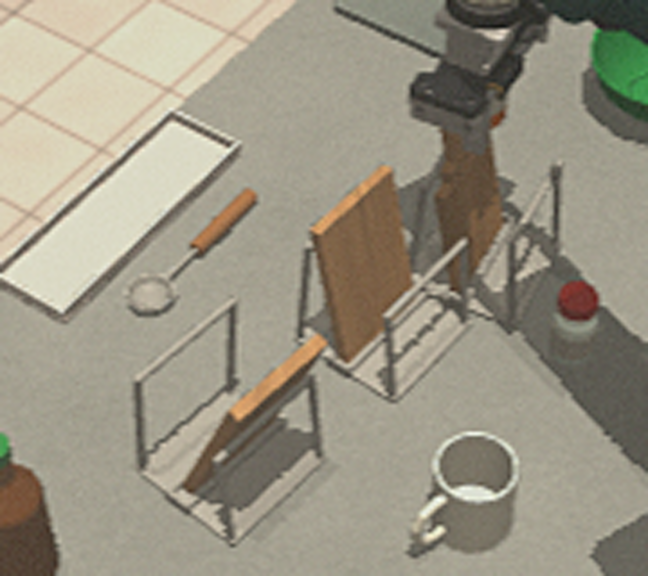

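send_rows(
  moves="1 0 0 -0.004 0; 1 0 0 -0.006 0; 1 0 0 -0.01 0; 1 0 0 -0.015 0; 1 0 0 -0.015 0; 1 0 0 -0.02 0; 1 0 0 -0.02 0; 1 0 0 -0.02 0; 1 0 0 -0.02 0; 1 0 0 -0.01 0",
)

```text
time: 7.73
tool_pos: [0.4129, -0.1756, 0.1786]
ee_rot: [-1.571, -0.001, -1.47]
wrist_force: [0.5, -0.3, 0.3]
width: 0.0004
```

```bash
python3 look.py 5
```

```text
[ 0.43190063 -0.05766613  0.63336418] [ 0.41392938 -0.17575658  0.17890557]
```

View pics/side_5.png

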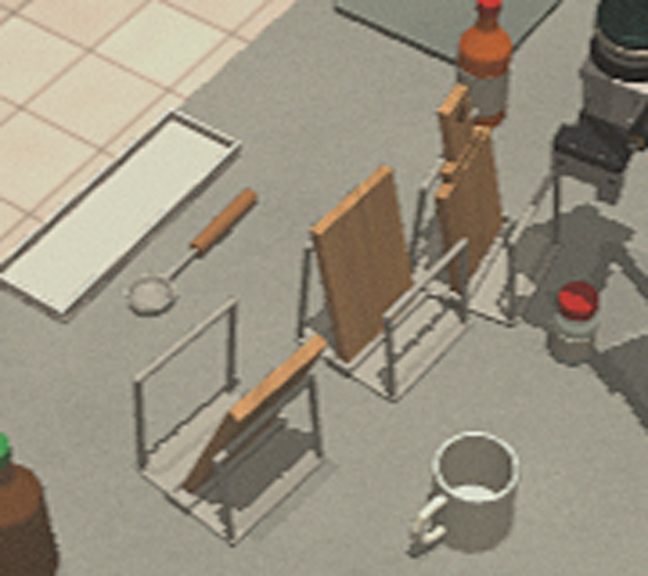

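View pics/top_5.png

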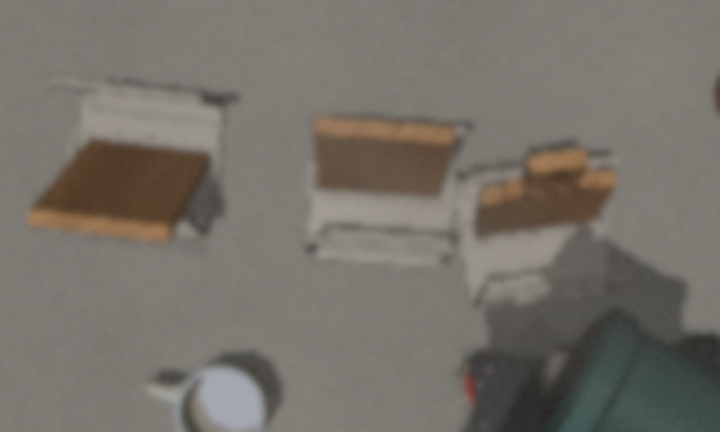

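send_rows(
  moves="1 0 0 0 5.75; 1 0 0 0 5.75; 1 -0.021 0 0.002 0; 1 -0.021 0 0.002 0; 1 -0.021 0 0.002 0; 1 -0.021 0 0.002 0; 1 -0.021 0 0.002 0; 1 -0.021 0 0.002 0; 1 -0.021 0 0.002 0; 1 -0.021 0 0.002 0",
)

```text
time: 8.67
tool_pos: [0.4486, -0.0086, 0.1785]
ee_rot: [-1.57, 0.0, -1.669]
wrist_force: [0.5, 0.4, 0.6]
width: 0.0005
```

send_rows(
  moves="1 -0.021 0 0.002 0; 1 -0.021 0 0.002 0; 1 -0.021 0 0.002 0; 1 -0.021 0 0.002 0; 1 -0.021 0 0.002 0; 1 -0.021 0 0.002 0; 1 -0.021 0 0.002 0; 1 -0.021 0 0.002 0; 1 -0.021 0 0.002 0; 1 -0.021 0 0.002 0",
)

```text
time: 9.5
tool_pos: [0.489, 0.1989, 0.1783]
ee_rot: [-1.57, 0.001, -1.669]
wrist_force: [-0.0, 0.0, 0.4]
width: 0.0002
```

```bash
python3 look.py 6
```

```text
[-0.09836902 -0.38479295 -0.42950978] [0.48889314 0.20003874 0.17801969]
```

View pics/side_6.png

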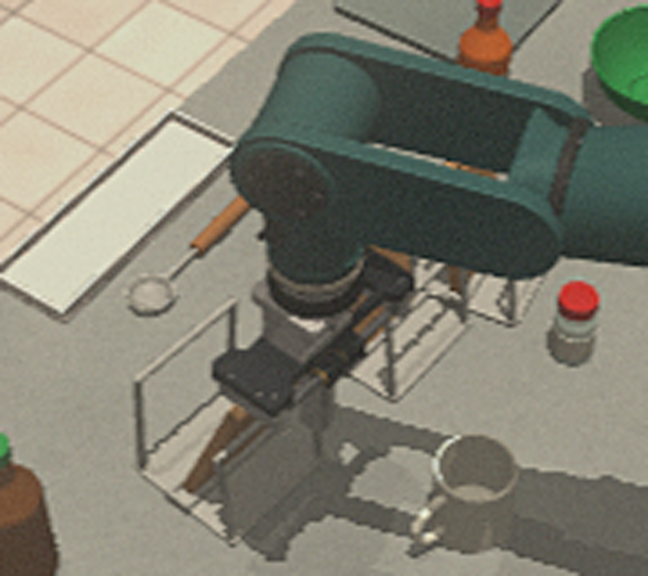

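send_rows(
  moves="1 0 0 0.006 0; 1 0 0 0.006 0; 1 0 0 0.006 0; 1 0 0 0.006 0; 1 0 0 0.006 0; 1 0 0 0.006 0; 1 0 0 0.006 0; 1 0 0 0.006 0; 1 0 0 0.006 0; 1 0 0 0.006 0",
)

```text
time: 10.43
tool_pos: [0.5486, 0.1909, 0.1784]
ee_rot: [-1.571, -0.0, -1.67]
wrist_force: [-0.9, 0.1, -0.0]
width: 0.0004
```

```bash
python3 look.py 7
```

```text
[-0.91958375  0.17988588 -0.27264324] [0.5488353  0.19083838 0.17815723]
```

View pics/side_7.png

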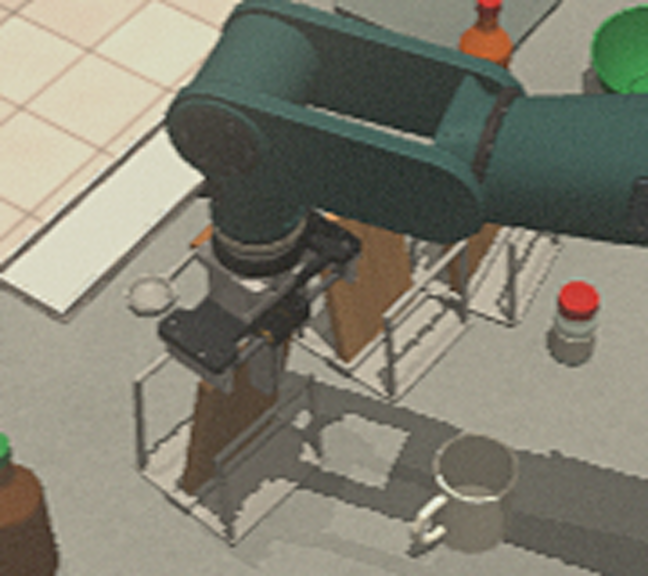

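send_rows(
  moves="1 0 0 0.006 0; 1 0 0 0.006 0; 1 0 0 0.006 0; 1 0 0 0.006 0; 1 0 0 0.006 0; 1 0 0 0.005 0; 1 0 0 0.004 0; 1 0 0 0.004 0; 1 0 0 0.003 0; 1 0 0 0.003 0",
)

```text
time: 11.37
tool_pos: [0.597, 0.1862, 0.1784]
ee_rot: [-1.571, -0.0, -1.67]
wrist_force: [-0.0, 0.8, -0.4]
width: 0.0006
```

send_rows(
  moves="1 0 0 0.003 0; 1 0 0 0.003 0; 1 0 0 0.003 0; 1 0 0 0.003 0; 1 0 0 0.003 0; 1 0 0 0.002 0; 1 0 0 0.002 0; 1 0 0 0.001 0; 1 0 0 0 0; 1 0 0 0 0",
)

```text
time: 12.2
tool_pos: [0.6166, 0.1842, 0.1784]
ee_rot: [-1.571, -0.0, -1.67]
wrist_force: [0.7, -0.4, 0.6]
width: 0.0006
```

```bash
python3 look.py 8
```

```text
[ 0.14008694 -0.0675124   0.36124183] [0.61659689 0.18426289 0.178507  ]
```

View pics/side_8.png

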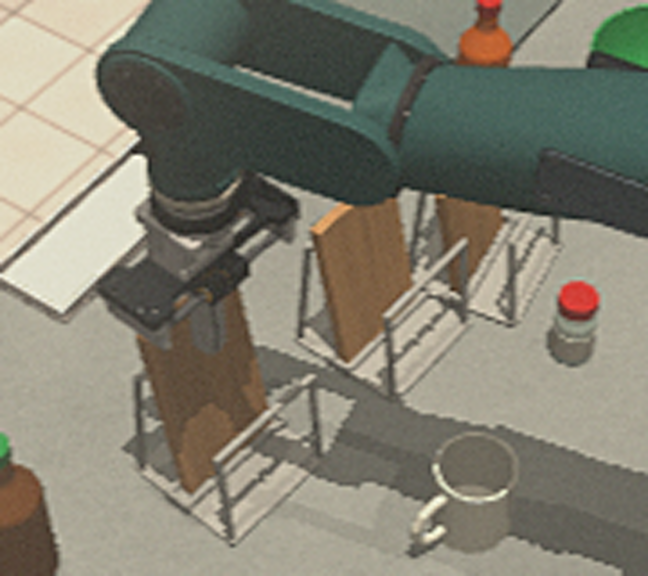

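send_rows(
  moves="1 0 0 -0.004 0; 1 0 0 -0.006 0; 1 0 0 -0.01 0; 1 0 0 -0.015 0; 1 0 0 -0.02 0; 1 0 0 -0.02 0; 1 0 0 -0.02 0; 1 0 0 -0.02 0; 1 0 0 -0.02 0; 1 0 0 -0.015 0",
)

```text
time: 13.13
tool_pos: [0.4653, 0.1992, 0.1787]
ee_rot: [-1.571, 0.0, -1.669]
wrist_force: [0.7, -0.4, -0.1]
width: 0.0006
```

send_rows(
  moves="1 0 -0.02 0 0; 1 0 -0.02 0 0; 1 0.02 -0.01 -0.02 0; 1 0.02 0 -0.02 0; 1 0.02 0 -0.02 0; 1 0.02 0 -0.02 0; 1 0.02 0 0 0; 1 0.02 0 0 0; 1 0.02 0 0 0; 1 0.02 0 0 0",
)

```text
time: 13.97
tool_pos: [0.371, 0.0471, 0.2286]
ee_rot: [-1.57, 0.0, -1.669]
wrist_force: [0.0, -0.5, -0.6]
width: 0.0001
```

send_rows(
  moves="1 0.03 0 0 0; 1 0.03 0 0 0; 1 0.03 0 0 0; 1 0.03 0 0 0; 1 0.03 0 0 0; 1 0.03 0 -0.01 0; 1 0.03 0 -0.01 0; 1 0.02 0 0 0; 1 0 0 0 0; 1 0 0 0 0",
)

```text
time: 14.8
tool_pos: [0.3288, -0.1791, 0.2284]
ee_rot: [-1.571, 0.001, -1.672]
wrist_force: [-0.3, 1.1, 0.7]
width: 0.0003
```

```bash
python3 look.py 9
python3 - <<'E'
from ov import *
a=imaging.snapshot('side');b=imaging.snapshot('top');l=np.radians
for n in 'board_plain board_paddle board_short board_plain_top board_paddle_top board_short_top mug spice_jar'.split():
    x=imaging.landmark_of(a,n);y=imaging.landmark_of(b,n)
    print(n, np.round(tri(a,x[0]['centre'],b,y[0]['centre']),3) if x and y else (x,y))
poses=[('plain',.607,.187,-.1,l(12)),('paddle',.543,-.164,.1,l(12)),('short',.57,-.025,-.03,l(12))]
over(b,poses,'ot9.png',(150,350,150,250),4)
over(a,poses,'os9.png',(170,330,140,280),4.2)
E
```

```text
[-1.04600393 -0.03293384  0.43157599] [ 0.32931342 -0.17816359  0.22849755]
board_plain [0.611 0.189 0.007]
board_paddle [ 0.541 -0.165  0.003]
board_short ([{'centre': [254.4, 214.4], 'conf': 0.83}], [])
board_plain_top [0.647 0.184 0.194]
board_paddle_top [ 0.587 -0.164  0.195]
board_short_top [ 0.606 -0.021  0.182]
mug [ 0.38   0.102 -0.013]
spice_jar [ 0.406 -0.126 -0.017]
```

View pics/side_9.png

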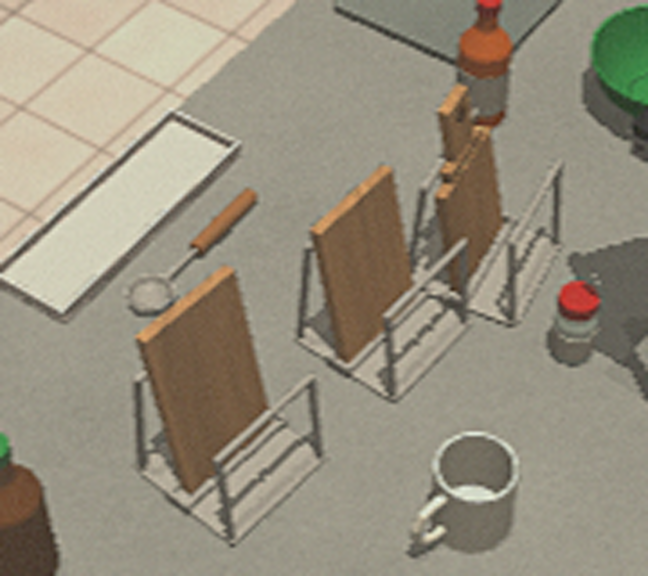

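View pics/top_9.png

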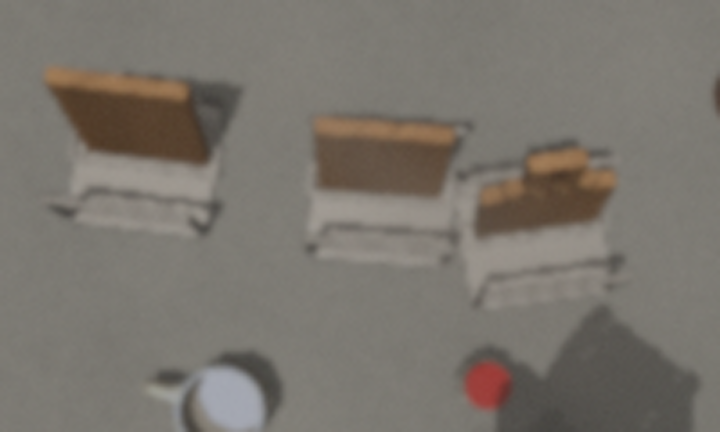

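View pics/os9.png

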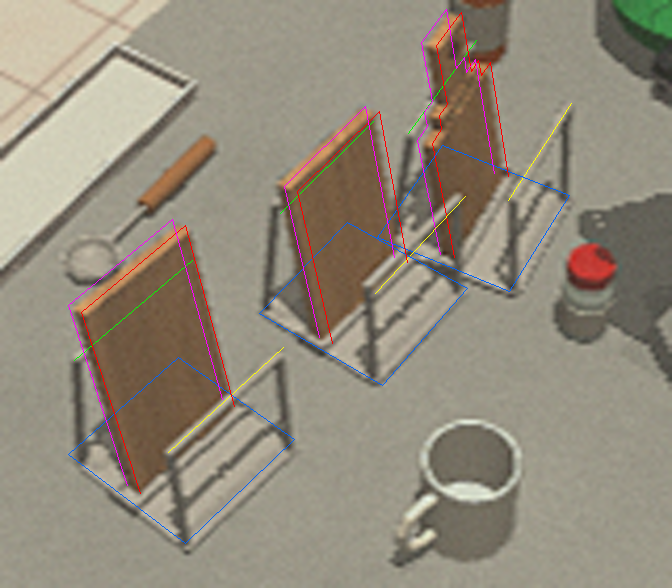

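Both boards rest on their back rails (plain top edge at about (185,305), paddle neck at (453,100) in the side crop). They match the 12° model, and the arm is clear. Handing in.

```bash
python3 -c "
from bench import order; print(order.close_job())"
```

```text
the job is handed in; nothing more can be done
None
```

Both flopped boards now lean back on their own back rails, and the job is handed in; the hand-in reports no verdict. I pushed the paddle board first, then the plain one, with closed fingertips about 0.16 m up. The pushes ran at 72 mm/s or slower, and the forces read after each push were about 2 N or less.

**Last checks (two-view measurements):**

| Board | Top centre behind lower edge | Lower edge, measured (stand centre as fitted) |
|---|---|---|
| Plain | about 36 mm | (0.611, 0.189) (stand at about (0.607, 0.187)) |
| Paddle | about 46 mm | (0.541, -0.165) (stand at about (0.543, -0.164)) |

- **Lean:** both boards match a model leaning back 12° to within a few millimetres in the side view.
- **Short board, mug and spice jar:** none of them shifted beyond measurement noise. The short board's own origin was not detected in the last top picture, so I checked it by its top point and by eye.
- **Other things in view:** these look unmoved in the pictures, but I did not measure them again.
- **Robot:** it was well clear of everything at about 15 s on the clock.

**Disagreement:** my stand positions from the back rail and from the board edge differed by up to 18 mm along the plain stand. I used the board-edge value, which matched the overlay in both views.

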